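# Locate a bearing bracket against two dowels and an end stop

### The arm

A 6-joint arm with a two-finger parallel gripper is mounted at the origin on the work surface. World frame = base frame: x ahead of the robot, y to its left, z up, the work surface at z = 0. Lengths are in m, angles in rad, forces in N, time in s.
With the tool pointing down it reaches from about 0.35 to 0.975 m from the base axis. Payload 17.4 kg.
Tool frame: the origin (TCP) lies midway between the tips of the shut fingers; the grasp point (between the pads) lies 19 mm behind it (bot.grip_point_offset is the x of the grasp point in the tool frame, in m); x points along the fingers, y is the direction in which the jaws open and shut, and the axes are right-handed (so a half turn about x gives the same grasp; the last joint's range is limited). The gripper opens to 85 mm and grips with 20 to 120 N. Pads are 22 mm wide; open, the fingers measure 114 mm over their backs; the gripper's body (76 mm by 85 mm) begins 54 mm behind the grasp point. The pads swing forward as they close: fully open they stand 13 mm farther back than shut.
Start: joints at [-1.168, 0.116, 1.442, -0, 1.584, -0.038], TCP at [0.288, -0.61, 0.231] pointing down, gripper open.
Joint ranges: [-2.83, 2.83], [-0.83, 2.19], [0.07, 2.5], [-1.14, 4.28], [0.01, 3], [-2.97, 2.97]. Speed limits (rad/s): [1.89, 1.89, 2.22, 3.14, 3.14, 3.14].

### API

Orientations are given as [roll, pitch, yaw] about the fixed x, y, z axes, in that order (R = Rz(yaw) Ry(pitch) Rx(roll)).
In Python, from workcell import bot gives the robot as it stands.
- The arm moves only by the tool play_rows, never from a script. Its argument "commands" is text: rows parted by semicolons, each of 6 numbers parted by spaces: the shift along the tool's x, y, z in cm, then the turn, a rotation vector about the tool's x, y, z in rad. A call has 1 to 8 rows; each row shifts and turns the commanded pose from where the row before left it, along the tool's axes as they then stand; what a row does not reach is not made up. A row lasts 1/10 s, in which the tool goes at most 50 mm and 8.59 degrees, less where a joint would pass 70% of its speed; a pose out of reach is approached as far as the arm can. A call is refused whole if a number of a shift passes 5 or a number of a turn 0.15, either way. A call with a gripper value outside its range is refused whole. "jaw" is the opening, from 0 (shut) to 1 (fully open), set as the call begins (left out, the last holds). The fingers move at their own pace and stop on an object; "squeeze" is the grip in N (left out, the last holds). Time passes only in rows, so rows that do not move let the fingers close. It gives the time, the measured TCP pose, the force and the opening at its end, in the units of the state.
- bot.state(): the state, without advancing time (a new reading comes with each control period).
- bot.capture(name): name is "side" or "top" or "wrist"; returns the picture (480x640x3 uint8, red, green, blue); there is no depth.
- bot.camera_model(name): a dict with "fovy" (degrees; the focal length in pixels is half the picture's height over the tangent of half this angle, whatever the lens; pixels are square), "cx", "cy" (the principal point, pixels), "k1" (the pictures are not rectified: a ray, as slopes to the right and down, at radius r is drawn at 1 + k1 r^2 times it, then the intrinsics apply), "eye" and "attitude" of the camera in the world. Camera axes: x right, y down, z forward; pixel columns grow to the right and rows downward; lengths in m; the calibration is good to about 2 mm. A picture is of the moment at which its call begins: read the wrist's pose just before it. camera_model takes no time and is no camera call; for the wrist camera it gives the pose at the moment of the call.
- bot.close_job(): hands the job in, once; it reports no verdict.
The state is a dict: "clock": time; "joint_positions": joint angles; "joint_velocities": joint speeds; "joint_efforts": joint torques, N m; "tool_pos": TCP position; "tool_rot": TCP orientation; "ft_force": force on the tool from outside, world axes, zero at the start; "torque": the same for the moment, N m; "opening": opening from 0.0 (shut) to 1.0 (fully open).
Only numpy, scipy, OpenCV 4.12 (cv2) and the standard library are available. Lean on these libraries where they do the work, as an engineer would, in place of code of your own. Each camera call takes 0.05 s, during which the arm holds its last target.

### The job

Set the bearing bracket with the two bright machined edges (not the raw casting) down on the dark tooling plate, its long bright edge facing the two brass dowels and its short bright edge facing the red-backed end stop. Press it home first against both dowels at once, then slide it along them against the end stop, feeling for contact and each time pressing firmly but gently, with a push of about 15 N, and leave it flat, touching all three locators. Leave everything else on the bench alone.

Things in the scene. Friction and masses are not known exactly. Their poses are not given: they have to be found in the camera images.
- bracket: Loose green casting, 0.35 to 0.75 kg. Foot 80 (own x) x 120 (own y) x 14 mm thick; centred on it an upright round boss, 36 mm diameter, top 52 mm above the underside. Low ribs (8 mm wide, 18 high) run from the boss along +y and -y, so grip it across x. Bright machined edges: the long one at x = +40 mm meets the dowels, the short one at y = +60 mm the end stop. Origin: centre of underside, z up.
- fixture: Dark steel tooling plate fixed on the bench, 170 (own x) x 220 (own y) x 18 mm thick. Origin: centre of underside; top face 18 mm above. Dowels stand towards its +x edge, the end stop towards +y. Sliding the bracket on it takes about 2 to 6 N; push low, on its foot's edge, level (a push on the boss tips it, one that also bears down or drags sideways holds it by friction). The dark dots are flush.
- dowel_a: Fixed brass dowel, 10 mm diameter, 18 mm tall above the plate, nearer the plate's -y end. Origin: its axis at the plate's top face. When touching, the axis is 45 mm from the bracket's centre along the bracket's x. Each dowel's setting varies by a few mm, so the seated bracket may stand a few degrees askew to the plate. Takes at most 20 N.
- dowel_b: The second brass dowel, like dowel_a, about 80 mm from it towards the plate's +y. Origin: its axis at the plate's top face. A push on the middle of the bracket's opposite long edge loads both dowels best when the bracket's centre is about midway between them. Takes at most 20 N.
- end_stop: Fixed red block, 34 mm wide, with a round brass nose of 6 mm radius facing the plate's -y, 18 mm tall above the plate. Origin: axis of the nose at the plate's top face (its front is 6 mm nearer -y). When touching, this axis is 66 mm from the bracket's centre along the bracket's y. Takes at most 20 N.
- raw_casting: Bystander: loose unmachined green casting of the same shape and size as the bracket but without bright edges. Origin: centre of the underside. It and the bracket change places on the left of the bench.
- squeeze_bottle: Bystander: white squeeze bottle, 64 mm in diameter, 170 mm tall, loose, at the back. Origin: centre of its underside.
- wrench: Bystander: loose steel wrench, 200 mm, lying at the back behind the plate.
- brush: Bystander: loose brush, 170 mm, lying right of the robot.
- parallel_block: Bystander: loose ground steel parallel, 150 x 20 x 35 mm, right of the plate. Origin: centre of its underside.
- bush_1: Bystander: loose brass bush, 34 mm in diameter, 30 mm tall, in the blue tray (120 x 160 x 35 mm) at the back left.
- bush_2: Bystander: a second brass bush in the same tray.
Not all that is in view belongs to the job. What is shaped like the bracket but orange or pink is not meant.

How it is judged:
By the outcome, as a careful person would: the job done as asked, in the order asked, and still so for the second after the job is handed in, with the robot touching nothing.
It also fails if it takes over 72 s, if anything falls off the work surface, if the arm or the gripper's body presses on something with over 40 N, if the wrist force passes 120 N, or if a joint passes its speed limit or range.

## Working session

There is one attempt and no reset: what is moved stays moved. The work goes in short steps, Python scripts to look and compute and a tool call to move; the robot and the scene stay as the last step left them, time stands still between calls to the robot, and variables do not carry over. Pictures are saved under pics/ and viewed, and the job is handed in when it is done.

Besides the shell and the picture viewer there is one more tool, called as name(argument=value, ...) on one line, values as JSON. play_rows: Moves the arm, as the interface text tells. Its arguments: {"type":"object","properties":{"commands":{"type":"string"},"jaw":{"type":"number"},"squeeze":{"type":"number"}},"required":["commands"]}

```bash
mkdir -p pics; ls; cat > h.py <<'E'
import numpy as np, cv2
from workcell import bot
from scipy.spatial.transform import Rotation as R
def model(n):
    return bot.camera_model(n)
def shot(n,f):
    m=bot.camera_model(n); im=bot.capture(n); cv2.imwrite('pics/'+f+'.png',im[:,:,::-1]); return im,m
E
python3 - <<'E'
from h import *
for n in ['top','side']:
    im,m=shot(n,n+'0'); print(n,m)
print(bot.state())
E
```

```text
pics
top {'fovy': 46.29046009985481, 'cx': 322.11884136650417, 'cy': 241.20986893396093, 'k1': -0.11216685746912683, 'eye': array([0.29659502, 0.05224733, 1.22285668]), 'attitude': array([-2.93074036e+00, -2.45432152e-04, -1.64291559e+00])}
side {'fovy': 43.95447727664554, 'cx': 318.1555626594628, 'cy': 236.98951216697654, 'k1': -0.07527880317372011, 'eye': array([ 0.45383744, -1.38107019,  0.86316739]), 'attitude': array([-2.08471178, -0.0021383 , -0.05902124])}
{'clock': 0.1, 'joint_positions': array([-1.16779446e+00,  1.16457643e-01,  1.44216831e+00, -1.41768845e-06,
        1.58399656e+00, -3.78017387e-02]), 'joint_velocities': array([ 0.00029494, -0.00140345, -0.0028669 ,  0.00036111, -0.00134942,
        0.00064911]), 'joint_efforts': array([ 2.14810148e-03, -7.33665490e+01, -6.33788037e+01, -5.25840653e-05,
        5.22038201e-03, -3.03360673e-05]), 'tool_pos': array([ 0.28792866, -0.61033604,  0.23064149]), 'tool_rot': array([-1.60722157,  1.56976647,  1.97517466]), 'ft_force': array([ 0.00112071, -0.23196405, -0.74597099]), 'torque': array([-0.01091918, -0.03994609,  0.01033914]), 'opening': 1.0035630097994968}
```

View pics/top0.png

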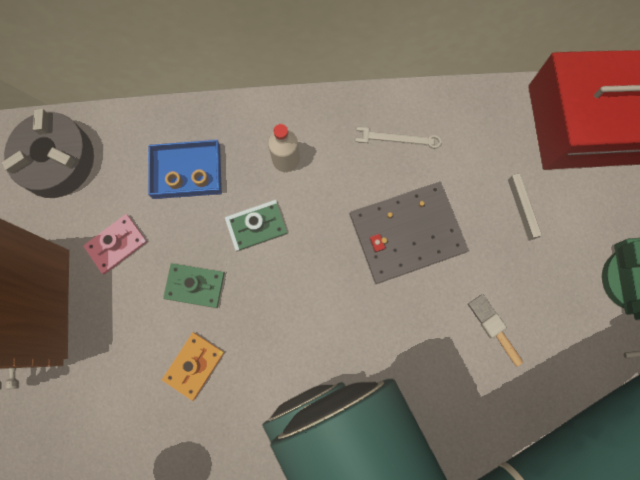

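View pics/side0.png

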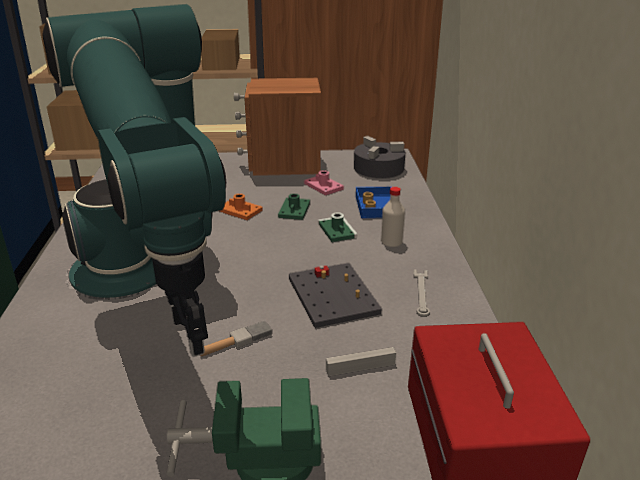

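```bash
python3 - <<'E'
import cv2
a=cv2.imread('pics/top0.png')
cv2.imwrite('pics/c1.png',cv2.resize(a[190:310,150:300],None,fx=5,fy=5,interpolation=cv2.INTER_CUBIC))
cv2.imwrite('pics/c2.png',cv2.resize(a[175:290,340:475],None,fx=5,fy=5,interpolation=cv2.INTER_CUBIC))
E
```

```text
(no output)
```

View pics/c1.png

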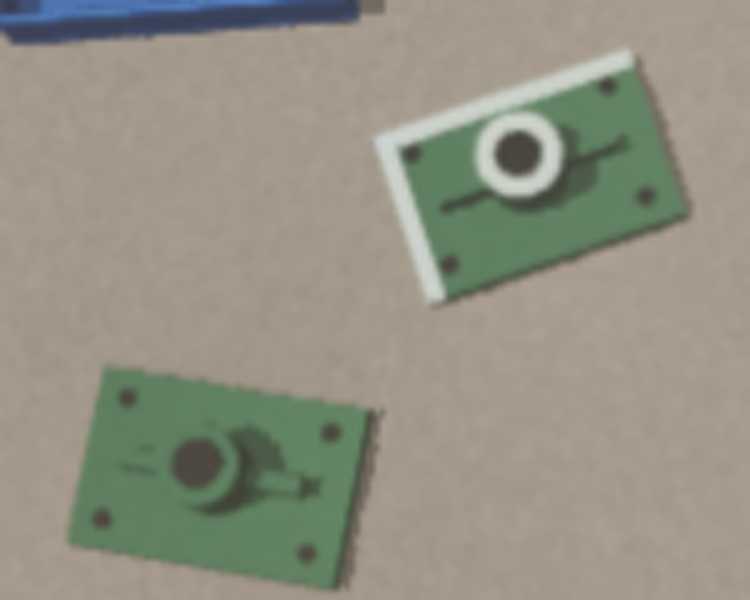

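View pics/c2.png

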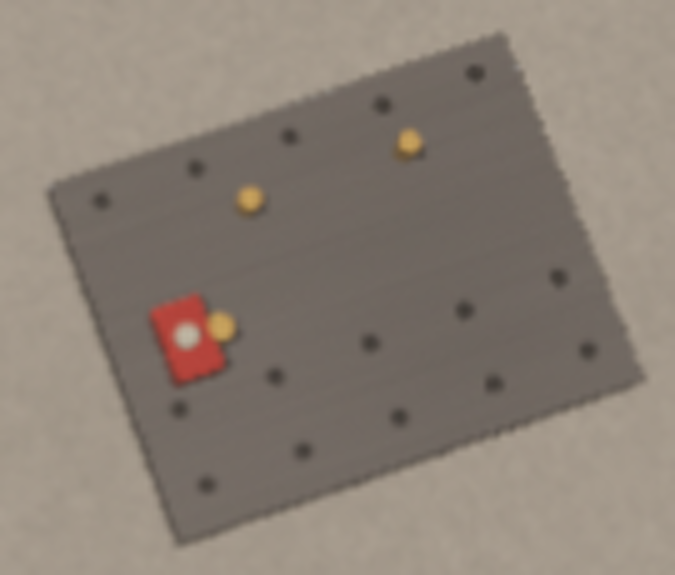

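```bash
cat >> h.py <<'E'
def w(m,px,z,rot=None):
    f=240/np.tan(np.radians(m['fovy']/2)); px=np.atleast_2d(np.array(px,float))
    K=np.array([[f,0,m['cx']],[0,f,m['cy']],[0,0,1]])
    d=(px-[m['cx'],m['cy']])/f
    u=d.copy()
    for _ in range(30): u=d/(1+m['k1']*(u**2).sum(1,keepdims=True))
    A=R.from_euler('xyz',m['attitude']).as_matrix()
    r=np.c_[u,np.ones(len(u))]@A.T
    t=(z-m['eye'][2])/r[:,2:]
    return (m['eye']+t*r)
def proj(m,P):
    f=240/np.tan(np.radians(m['fovy']/2)); A=R.from_euler('xyz',m['attitude']).as_matrix()
    c=(np.atleast_2d(P)-m['eye'])@A; u=c[:,:2]/c[:,2:]
    return u*(1+m['k1']*(u**2).sum(1,keepdims=True))*f+[m['cx'],m['cy']]
def crop(c,x0,y0,s): return (np.array(c,float)+.5)/s-.5+[x0,y0]
def fit(loc,wd):
    # rigid 2d
    loc=np.array(loc,float);wd=np.array(wd)[:,:2]
    a=loc-loc.mean(0);b=wd-wd.mean(0)
    th=np.arctan2((a[:,0]*b[:,1]-a[:,1]*b[:,0]).sum(),(a*b).sum())
    c,s=np.cos(th),np.sin(th); Rm=np.array([[c,-s],[s,c]])
    t=wd.mean(0)-Rm@loc.mean(0); return t,th,((loc@Rm.T+t)-wd)
E
python3 - <<'E'
from h import *
m=bot.camera_model('top')
b=w(m,crop([(375,138),(630,48),(690,215),(432,302)],150,190,5),.014)
t,th,e=fit([(.04,.06),(.04,-.06),(-.04,-.06),(-.04,.06)],b); print('bracket',t,np.degrees(th),np.round(e*1e3,1).tolist())
print('boss',w(m,crop([(519,152)],150,190,5),.052))
p=w(m,crop([(50,187),(502,33),(645,380),(180,545)],340,175,5),.018)
t,th,e=fit([(.085,.11),(.085,-.11),(-.085,-.11),(-.085,.11)],p); print('plate',t,np.degrees(th),np.round(e*1e3,1).tolist())
d=w(m,crop([(250,197),(410,142),(222,326)],340,175,5),.036); print(d)
v=d[0]-d[1]; print(np.linalg.norm(v),np.degrees(np.arctan2(-v[0],v[1])))
print(bot.camera_model('wrist'))
E
```

```text
bracket [0.60279314 0.17709046] 15.700608969837235 [[0.1, -0.6], [-0.6, -0.2], [1.0, 0.5], [-0.5, 0.3]]
boss [[0.60378307 0.17817282 0.052     ]]
plate [ 0.56246618 -0.15927139] 15.147554536349014 [[0.2, 1.4], [0.3, -0.8], [-0.3, -0.5], [-0.2, -0.0]]
[[ 0.60005147 -0.11805038  0.036     ]
 [ 0.62001904 -0.19113637  0.036     ]
 [ 0.54340467 -0.10025935  0.036     ]]
0.07576454513309089 15.280670256055046
{'fovy': 65.11371712888887, 'cx': 322.76409721786666, 'cy': 241.64270332415302, 'k1': -0.012322349187583013, 'eye': array([ 0.35199834, -0.57947402,  0.37418207]), 'attitude': array([ 2.85680910e+00,  1.73453827e-03, -1.12982832e+00])}
```

```bash
cat >> h.py <<'E'
def Tdown(yaw_jaw):
    y=np.array([np.cos(yaw_jaw),np.sin(yaw_jaw),0]); x=np.array([0,0,-1.]); z=np.cross(x,y)
    return np.c_[x,y,z]
def go(pos,yaw,verbose=True):
    """shift wanted in present tool axes and in final tool axes (cm), rotvec (tool axes)"""
    s=bot.state(); Rt=R.from_euler('xyz',s['tool_rot']).as_matrix(); Rd=Tdown(yaw)
    d=np.array(pos)-s['tool_pos']
    rv=R.from_matrix(Rt.T@Rd).as_rotvec()
    print('tool',np.round(s['tool_pos'],4),'jawyaw',round(np.degrees(np.arctan2(Rt[1,1],Rt[0,1])),2),'tilt',np.round(Rt[:2,0],4))
    print('shift now-axes cm',np.round(Rt.T@d*100,3),'final-axes',np.round(Rd.T@d*100,3),'rotvec',np.round(rv,4))
    print('F',np.round(s['ft_force'],2),'M',np.round(s['torque'],2),'open',round(s['opening'],3),'t',s['clock'],'j',np.round(s['joint_positions'],2))
E
python3 - <<'E'
from h import *
for y in (15.7,195.7): go([0.45,-0.20,0.30],np.radians(y))
E
```

```text
tool [ 0.2879 -0.6103  0.2306] jawyaw -64.74 tilt [-0.0004  0.0009]
shift now-axes cm [ -6.904 -30.203 -32.166] final-axes [ -6.936  26.706 -35.117] rotvec [-1.404e+00 -8.000e-04  8.000e-04]
F [ 0.   -0.23 -0.75] M [-0.01 -0.04  0.01] open 1.004 t 0.1 j [-1.17  0.12  1.44 -0.    1.58 -0.04]
tool [ 0.2879 -0.6103  0.2306] jawyaw -64.74 tilt [-0.0004  0.0009]
shift now-axes cm [ -6.904 -30.203 -32.166] final-axes [ -6.936 -26.706  35.117] rotvec [1.7376e+00 9.0000e-04 8.0000e-04]
F [ 0.   -0.23 -0.75] M [-0.01 -0.04  0.01] open 1.004 t 0.1 j [-1.17  0.12  1.44 -0.    1.58 -0.04]
```

play_rows(commands="-0.9 -3.8 -4 0 0 0;-0.9 -3.8 -4 0 0 0;-0.9 -3.8 -4 0 0 0;-0.9 -3.8 -4 0 0 0;-0.9 -3.8 -4 0 0 0;-0.9 -3.8 -4 0 0 0;-0.9 -3.8 -4 0 0 0;-0.9 -3.8 -4 0 0 0")

```text
clock: 0.9
tool_pos: [0.4309, -0.2405, 0.2959]
tool_rot: [2.459, 1.571, -0.242]
ft_force: [0.9, -0.4, -0.4]
opening: 1.0
```

play_rows(commands="0 0 0 -0.14 0 0;0 0 0 -0.14 0 0;0 0 0 -0.14 0 0;0 0 0 -0.14 0 0;0 0 0 -0.14 0 0;0 0 0 -0.14 0 0;0 0 0 -0.14 0 0;0 0 0 -0.14 0 0")

```text
clock: 1.7
tool_pos: [0.4307, -0.2424, 0.2954]
tool_rot: [-2.097, 1.57, 2.611]
ft_force: [0.2, 0.1, 0.6]
opening: 0.998
```

play_rows(commands="0 0 0 -0.14 0 0;0 0 0 -0.14 0 0;0 0 0 0 0 0;0 0 0 0 0 0")

```text
clock: 2.1
tool_pos: [0.4308, -0.2424, 0.2955]
tool_rot: [-2.376, 1.571, 2.602]
ft_force: [-0.2, -0.2, 0.0]
opening: 1.001
```

```bash
python3 - <<'E'
from h import *
im,m=shot('wrist','w1'); np.save('w1.npy',m,allow_pickle=True)
go([0.603,0.177,0.12],np.radians(15.7))
E
```

```text
tool [ 0.4308 -0.2425  0.2956] jawyaw 15.23 tilt [-0.0002  0.0001]
shift now-axes cm [ 17.558  27.639 -35.944] final-axes [ 17.557  27.928 -35.721] rotvec [-0.0081 -0.0002  0.0002]
F [ 0.4   0.55 -0.07] M [-0.03 -0.03 -0.03] open 0.994 t 2.15 j [-0.56 -0.29  1.72 -0.    1.71 -0.83]
```

View pics/w1.png

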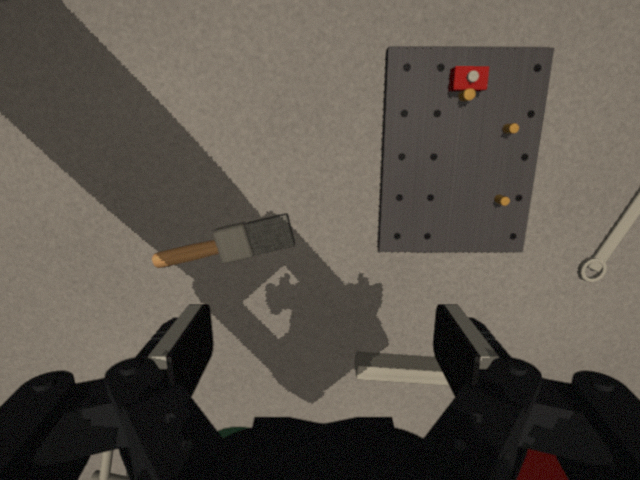

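```bash
python3 - <<'E'
import cv2
a=cv2.imread('pics/w1.png')
cv2.imwrite('pics/c3.png',cv2.resize(a[60:220,440:540],None,fx=5,fy=5,interpolation=cv2.INTER_CUBIC)[:, :])
cv2.imwrite('pics/c3.png',cv2.resize(a[60:215,440:540],None,fx=3.8,fy=3.8,interpolation=cv2.INTER_CUBIC))
E
```

```text
(no output)
```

View pics/c3.png

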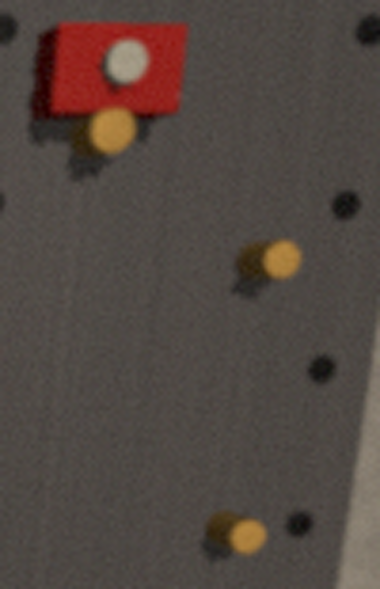

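play_rows(commands="1 3.5 -4.5 -0.008 0 0;1 3.5 -4.5 0 0 0;1 3.5 -4.5 0 0 0;1 3.5 -4.5 0 0 0;1 3.5 -4.5 0 0 0;1 3.5 -4.5 0 0 0;1 3.5 -4.5 0 0 0;1 3.4 -4.2 0 0 0")

```text
clock: 2.95
tool_pos: [0.5796, 0.1246, 0.2259]
tool_rot: [1.308, 1.57, 0.012]
ft_force: [0.6, -1.7, -0.1]
opening: 0.998
```

play_rows(commands="0 0 0 0 0 0;0 0 0 0 0 0")

```text
clock: 3.15
tool_pos: [0.5792, 0.1232, 0.2254]
tool_rot: [-1.561, 1.569, -2.854]
ft_force: [0.5, -0.4, 0.1]
opening: 1.004
```

```bash
python3 - <<'E'
from h import *
im,m=shot('wrist','w2'); np.save('w2.npy',m,allow_pickle=True)
go([0.603,0.177,0.024],np.radians(15.7))
m=np.load('w1.npy',allow_pickle=True).item()
d=w(m,crop([(281,258),(247,535),(114,132)],440,60,3.8),.036); print(d)
E
```

```text
tool [0.5792 0.1223 0.226 ] jawyaw 15.85 tilt [-0.0005 -0.0003]
shift now-axes cm [20.198  3.794 -4.615] final-axes [20.2    3.771 -4.621] rotvec [0.0027 0.0002 0.0005]
F [0.68 0.69 1.01] M [-0.02  0.04  0.  ] open 1.001 t 3.2 j [ 0.17 -0.06  1.63 -0.    1.57 -0.11]
[[ 0.59980269 -0.11674174  0.036     ]
 [ 0.62055633 -0.18970405  0.036     ]
 [ 0.54429885 -0.09885339  0.036     ]]
```

View pics/w2.png

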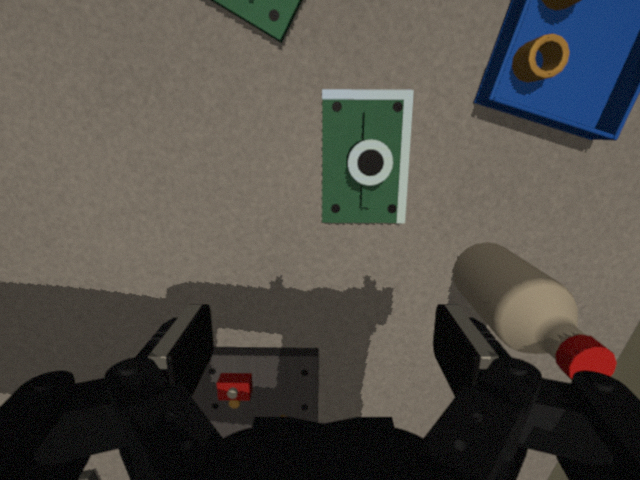

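```bash
python3 - <<'E'
from h import *
m=np.load('w2.npy',allow_pickle=True).item()
b=w(m,[(321.5,89.5),(413,89.5),(405.5,223.5),(321.5,223.5)],.014)
t,th,e=fit([(-.04,.06),(.04,.06),(.04,-.06),(-.04,-.06)],b); print('bracket',t,np.degrees(th),np.round(e*1e3,1).tolist())
print('boss',w(m,[(370,162.5)],.052))
mt=bot.camera_model('top'); print('bottle cap',w(mt,[(280,131)],.17))
tt=(t+[0.6028,.1771])/2
go([*tt,0.1],np.radians(15.8));
E
```

```text
bracket [0.60340267 0.17944148] 16.021123003589352 [[0.6, -0.6], [-0.1, -0.7], [-1.0, 0.5], [0.5, 0.8]]
boss [[0.60310604 0.17971347 0.052     ]]
bottle cap [[0.75365064 0.10394577 0.17      ]]
tool [0.5792 0.1223 0.226 ] jawyaw 15.85 tilt [-0.0005 -0.0003]
shift now-axes cm [12.597  3.835 -4.733] final-axes [12.6    3.824 -4.734] rotvec [0.0009 0.0002 0.0005]
F [0.68 0.69 1.01] M [-0.02  0.04  0.  ] open 1.001 t 3.2 j [ 0.17 -0.06  1.63 -0.    1.57 -0.11]
```

play_rows(commands="0 1.9 -2.3 0 0 0;0 1.9 -2.4 0 0 0;4 0 0 0 0 0;4 0 0 0 0 0;4 0 0 0 0 0;0 0 0 0 0 0;0 0 0 0 0 0")

```text
clock: 3.9
tool_pos: [0.6032, 0.1771, 0.1076]
tool_rot: [1.346, 1.57, 0.051]
ft_force: [0.3, -0.4, 1.0]
opening: 1.002
```

```bash
python3 - <<'E'
from h import *
go([0.6033,0.179,0.024],np.radians(15.8))
im,m=shot('wrist','w3')
E
```

```text
tool [0.6032 0.1771 0.1076] jawyaw 15.82 tilt [0.0004 0.    ]
shift now-axes cm [ 8.361  0.059 -0.185] final-axes [ 8.361  0.062 -0.184] rotvec [ 0.0003  0.0001 -0.0004]
F [ 0.29 -0.39  0.96] M [-0.01 -0.02  0.02] open 1.002 t 3.9 j [ 0.24  0.08  1.69 -0.    1.38 -0.03]
```

View pics/w3.png

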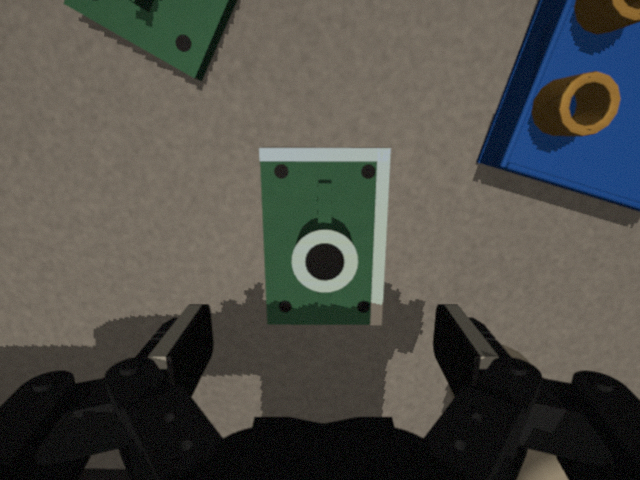

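play_rows(commands="3 0.05 -0.18 0 0 0;3 0 0 0 0 0;2.3 0 0 0 0 0;0 0 0 0 0 0")

```text
clock: 4.35
tool_pos: [0.6027, 0.1795, 0.0228]
tool_rot: [-1.567, 1.57, -2.86]
ft_force: [-0.8, -0.3, -0.9]
opening: 0.997
```

play_rows(commands="0 0 0 0 0 0;0 0 0 0 0 0;0 0 0 0 0 0;0 0 0 0 0 0;0 0 0 0 0 0;0 0 0 0 0 0;0 0 0 0 0 0;0 0 0 0 0 0", jaw=0, squeeze=50)

```text
clock: 5.15
tool_pos: [0.6036, 0.18, 0.025]
tool_rot: [1.502, 1.569, 0.209]
ft_force: [-3.3, -0.2, 10.4]
opening: 0.41
```

```bash
python3 - <<'E'
from h import *
go([0.6033,0.179,0.024],np.radians(15.8))
im,m=shot('wrist','w4')
E
```

```text
tool [0.6036 0.18   0.025 ] jawyaw 15.93 tilt [0.0017 0.0004]
shift now-axes cm [ 0.1   -0.052  0.088] final-axes [ 0.1   -0.052  0.088] rotvec [ 0.0022  0.0001 -0.0018]
F [-3.31 -0.15 10.38] M [-0.23  0.64  0.01] open 0.41 t 5.15 j [ 0.25  0.15  1.75 -0.    1.24 -0.03]
```

View pics/w4.png

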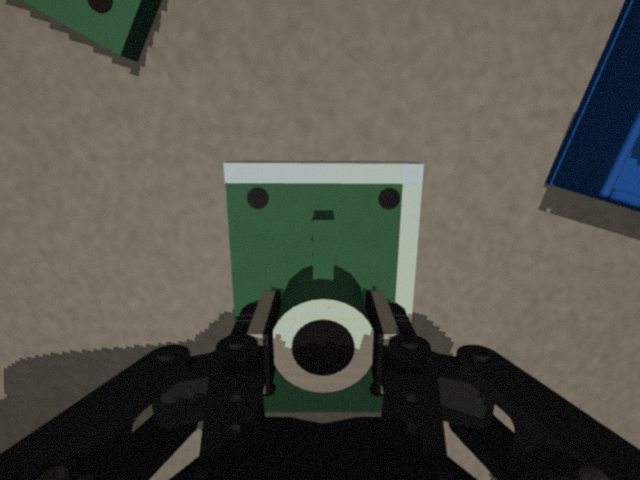

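play_rows(commands="-1 0 0 0 0 0;-2 0 0 0 0 0;-4 0 0 0 0 0;-4 0 0 0 0 0;-2 0 0 0 0 0;0 0 0 0 0 0;0 0 0 0 0 0")

```text
clock: 5.9
tool_pos: [0.6026, 0.1798, 0.1525]
tool_rot: [-1.699, 1.57, -2.992]
ft_force: [0.8, 0.1, -5.4]
opening: 0.403
```

```bash
python3 - <<'E'
from h import *
go([0.6033,0.179,0.024],np.radians(15.8))
im,m=shot('wrist','w5'); np.save('w5.npy',m,allow_pickle=True)
E
```

```text
tool [0.6026 0.1798 0.1525] jawyaw 15.93 tilt [-0.0005 -0.0001]
shift now-axes cm [12.848  0.049  0.099] final-axes [12.848  0.043  0.098] rotvec [ 0.0023 -0.0001  0.0005]
F [ 0.78  0.13 -5.43] M [-0.03  0.03 -0.02] open 0.403 t 5.9 j [ 0.25  0.05  1.64  0.    1.45 -0.03]
```

View pics/w5.png

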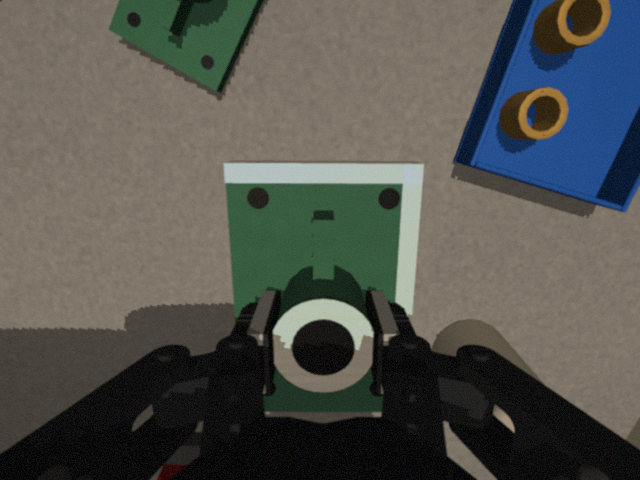

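```bash
python3 - <<'E'
from h import *
m=np.load('w5.npy',allow_pickle=True).item()
s=bot.state(); Rt=R.from_euler('xyz',s['tool_rot']).as_matrix(); z0=s['tool_pos'][2]-.025
c=w(m,[(223.5,162.5),(423.5,163.5)],z0+.014); t,th,e=fit([(-.04,.06),(.04,.06)],c)
print(t,np.degrees(th),e*1e3, 'boss',w(m,[(322.5,346)],z0+.052))
print('edge len',np.linalg.norm(c[0]-c[1]))
print('center in tool y,z', ((np.r_[t,0]-np.r_[s['tool_pos'][:2],0])@Rt)*1e3)
b=np.array([.5999,-.1174]);a=np.array([.6203,-.1904]);n=np.array([.5438,-.0996])
u=(b-a)/np.linalg.norm(b-a); x=np.array([u[1],-u[0]]); mid=(a+b)/2
yaw=np.arctan2(-u[0],u[1]); print('seat yaw',np.degrees(yaw),'noserel',(n-mid)@x,(n-mid)@u)
cy=(n-mid)@u-.066
seat=mid-.045*x+cy*u; place=mid-.054*x+(-.004)*u
print('seat',seat,'place',place, cy)
ct=t-s['tool_pos'][:2]
d=place-t; print('need shift world',d)
go([*(s['tool_pos'][:2]+d),.1525],np.radians(15.93)+yaw-th)
E
```

```text
[0.60224344 0.17968358] 15.659312497437115 [[ 0.65557708  0.18377218]
 [-0.65557708 -0.18377218]] boss [[0.60237464 0.1788758  0.1784714 ]]
edge len 0.08136169529289061
center in tool y,z [ 0.00011243 -0.05612925  0.04225238]
seat yaw 15.613129791601992 noserel -0.049239259972642835 0.0701403969004061
seat [ 0.56564611 -0.1620237 ] place [ 0.55916911 -0.17228599] 0.004140396900406101
need shift world [-0.04307432 -0.35196957]
tool [0.6023 0.1797 0.1515] jawyaw 15.93 tilt [-0.002  -0.0005]
shift now-axes cm [ -0.077 -13.802  32.663] final-axes [ -0.103 -13.776  32.674] rotvec [ 0.0008 -0.0001  0.0021]
F [ 0.06  0.2  -4.45] M [-0.02  0.    0.01] open 0.403 t 5.95 j [ 0.25  0.05  1.64  0.    1.45 -0.03]
```

play_rows(commands="0 -1.7 4.1 0 0 0;0 -1.7 4.1 0 0 0;0 -1.7 4.1 0 0 0;0 -1.7 4.1 0 0 0;0 -1.7 4.1 0 0 0;0 -1.7 4.1 0 0 0;0 -1.8 4.1 0 0 0;0 -1.8 4 0 0 0")

```text
clock: 6.75
tool_pos: [0.5588, -0.174, 0.1511]
tool_rot: [-2.209, 1.568, 2.782]
ft_force: [1.1, -0.7, -4.3]
opening: 0.405
```

play_rows(commands="3 0 0 0 0 0;3 0 0 0 0 0;0 0 0 0 0 0;0 0 0 0 0 0")

```text
clock: 7.15
tool_pos: [0.5595, -0.1721, 0.0924]
tool_rot: [-2.205, 1.568, 2.786]
ft_force: [-0.0, 0.2, -3.1]
opening: 0.408
```

```bash
python3 - <<'E'
from h import *
go([0.5592,-0.1723,0.045],np.radians(15.9))
im,m=shot('wrist','w6'); np.save('w6.npy',m,allow_pickle=True)
E
```

```text
tool [ 0.5595 -0.1721  0.0924] jawyaw 15.94 tilt [-0.0023  0.0009]
shift now-axes cm [ 4.735 -0.02   0.015] final-axes [ 4.735 -0.029  0.008] rotvec [ 0.0007 -0.0015  0.002 ]
F [-0.04  0.16 -3.06] M [-0.03 -0.01  0.01] open 0.408 t 7.15 j [-0.34 -0.    1.8   0.    1.35 -0.62]
```

View pics/w6.png

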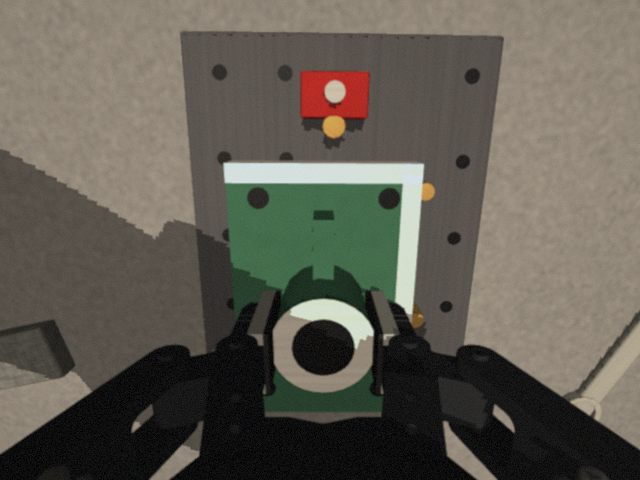

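```bash
python3 - <<'E'
from h import *
import cv2
m=np.load('w6.npy',allow_pickle=True).item()
print(w(m,[(428,191.5),(417.5,318),(334,126.5)],.036))
a=cv2.imread('pics/w6.png'); cv2.imwrite('pics/c6.png',cv2.resize(a[90:340,320:450],None,fx=2.4,fy=2.4,interpolation=cv2.INTER_CUBIC))
E
```

```text
[[ 0.6015087  -0.11679001  0.036     ]
 [ 0.62171987 -0.18873959  0.036     ]
 [ 0.54389049 -0.09875487  0.036     ]]
```

View pics/c6.png

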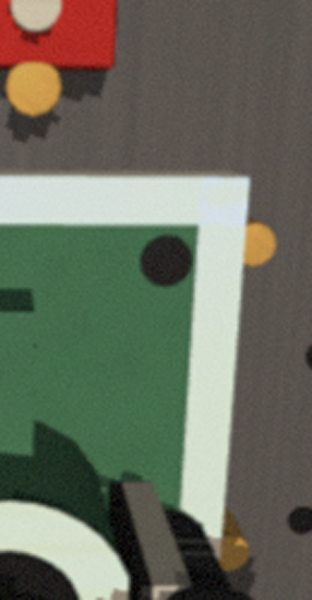

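play_rows(commands="2 0 0 0 0 0;1.5 0 0 0 0 0;0.8 0 0 0 0 0;0.2 0 0 0 0 0;0.1 0 0 0 0 0;0 0 0 0 0 0")

```text
clock: 7.8
tool_pos: [0.5603, -0.1725, 0.0478]
tool_rot: [0.923, 1.57, -0.37]
ft_force: [-0.1, -0.0, -3.7]
opening: 0.405
```

play_rows(commands="0.1 0 0 0 0 0;0.1 0 0 0 0 0;0 0 0 0 0 0")

```text
clock: 8.1
tool_pos: [0.56, -0.1724, 0.0452]
tool_rot: [1.646, 1.571, 0.353]
ft_force: [-0.6, -0.7, -3.9]
opening: 0.404
```

play_rows(commands="0.1 0 0 0 0 0;0 0 0 0 0 0")

```text
clock: 8.3
tool_pos: [0.5599, -0.1725, 0.044]
tool_rot: [-2.033, 1.571, 2.957]
ft_force: [-0.2, -0.0, -4.0]
opening: 0.405
```

play_rows(commands="0.1 0 0 0 0 0;0 0 0 0 0 0")

```text
clock: 8.5
tool_pos: [0.56, -0.1724, 0.0431]
tool_rot: [1.716, 1.571, 0.423]
ft_force: [0.8, 0.2, -3.8]
opening: 0.406
```

play_rows(commands="0.1 0 0 0 0 0;0 0 0 0 0 0")

```text
clock: 8.7
tool_pos: [0.56, -0.1725, 0.043]
tool_rot: [0.771, 1.571, -0.521]
ft_force: [-5.7, 2.0, 6.0]
opening: 0.408
```

play_rows(commands="0.05 0 0 0 0 0;0 0 0 0 0 0")

```text
clock: 8.9
tool_pos: [0.56, -0.1725, 0.043]
tool_rot: [0.82, 1.571, -0.472]
ft_force: [-9.6, 2.4, 11.5]
opening: 0.405
```

play_rows(commands="0 0 0 0 0 0;0 0 0 0 0 0;0 0 0 0 0 0;0 0 0 0 0 0;0 0 0 0 0 0", jaw=0.75)

```text
clock: 9.4
tool_pos: [0.56, -0.1725, 0.0416]
tool_rot: [-1.938, 1.571, 3.052]
ft_force: [-1.0, -0.4, 0.2]
opening: 0.753
```

play_rows(commands="-2 0 0 0 0 0;-4 0 0 0 0 0;-4 0 0 0 0 0;-2 0 0 0 0 0;0 0 0 0 0 0;0 0 0 0 0 0")

```text
clock: 10.0
tool_pos: [0.5599, -0.1724, 0.1614]
tool_rot: [0.947, 1.571, -0.346]
ft_force: [-0.0, -0.5, 0.2]
opening: 0.752
```

```bash
python3 - <<'E'
from h import *
go([0.55,-0.17,0.1],np.radians(-75))
im,m=shot('wrist','w7'); np.save('w7.npy',m,allow_pickle=True)
im,m=shot('top','t7')
E
```

```text
tool [ 0.5599 -0.1724  0.1614] jawyaw 15.93 tilt [ 0.0002 -0.0001]
shift now-axes cm [ 6.143 -0.89  -0.509] final-axes [ 6.143 -0.494  0.897] rotvec [ 1.587e+00 -0.000e+00 -3.000e-04]
F [-0.04 -0.53  0.17] M [ 0.04 -0.04 -0.03] open 0.752 t 10.0 j [-0.34 -0.05  1.73 -0.    1.47 -0.62]
```

View pics/w7.png

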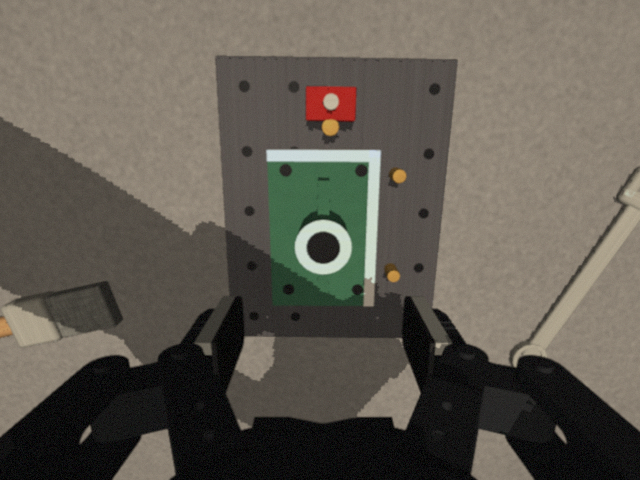

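```bash
python3 - <<'E'
from h import *
m=np.load('w7.npy',allow_pickle=True).item()
c=w(m,[(266.5,150),(380.5,150),(374,306),(272,306)],.032)
t,th,e=fit([(-.04,.06),(.04,.06),(.04,-.06),(-.04,-.06)],c); print('bracket',t,np.degrees(th),np.round(e*1e3,1).tolist())
d=w(m,[(399.5,175.5),(393.5,276),(331,127.5)],.036)[:,:2]; print(d)
x=np.array([np.cos(th),np.sin(th)]);y=np.array([-x[1],x[0]])
print('dowels, nose in bracket frame mm', np.round(np.c_[(d-t)@x,(d-t)@y]*1e3,1).tolist())
# standoff start for push 1: finger side half-thickness 11 mm, gap 12
p1=t-(.040+.011+.012)*x; print('p1',p1,np.degrees(th)-90)
go([*p1,.161],th-np.pi/2)
E
python3 - <<'E'
import cv2
a=cv2.imread('pics/t7.png')
cv2.imwrite('pics/c7.png',cv2.resize(a[150:310,330:490],None,fx=3.7,fy=3.7,interpolation=cv2.INTER_CUBIC))
E
```

```text
bracket [ 0.5600959  -0.17306493] 15.828139553889017 [[0.3, -0.3], [-0.2, -0.6], [-0.7, 0.2], [0.5, 0.7]]
[[ 0.60029761 -0.11682471]
 [ 0.62102611 -0.19029461]
 [ 0.54440745 -0.09886982]]
dowels, nose in bracket frame mm [[54.0, 43.1], [53.9, -33.2], [5.1, 75.7]]
p1 [ 0.4994846  -0.19024835] -74.17186044611098
tool [ 0.5595 -0.1723  0.1602] jawyaw 15.93 tilt [-0.0017  0.0006]
shift now-axes cm [-0.066 -6.265  0.077] final-axes [-0.075  0.088  6.264] rotvec [1.5725e+00 4.0000e-04 2.0000e-03]
F [-0.18 -0.01 -0.41] M [-0.01  0.03 -0.  ] open 0.752 t 10.1 j [-0.34 -0.05  1.73 -0.    1.47 -0.62]
```

View pics/c7.png

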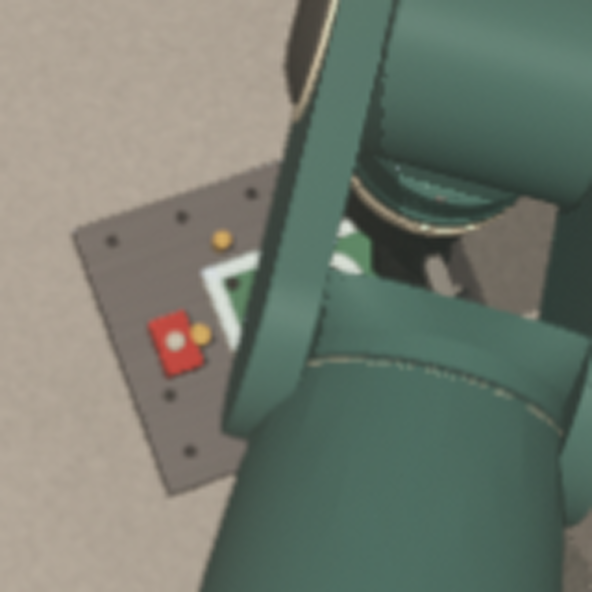

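play_rows(commands="0 -3.4 0.04 0.143 0 0.002;0 0 0 0.143 0 0;0 0 0 0.143 0 0;0 0 0 0.143 0 0;0 0 0 0.143 0 0;0 0 0 0.143 0 0;0 0 0 0.143 0 0;0 0 0 0.143 0 0", jaw=0, squeeze=60)

```text
clock: 10.9
tool_pos: [0.527, -0.182, 0.1602]
tool_rot: [-2.362, 1.57, 1.478]
ft_force: [-0.0, 0.1, -0.4]
opening: -0.001
```

play_rows(commands="0 0 0 0.143 0 0;0 0 0 0.143 0 0;0 0 0 0.143 0 0;0 0 3.4 0 0 0;0 0 0 0 0 0;0 0 0 0 0 0")

```text
clock: 11.5
tool_pos: [0.4943, -0.1914, 0.1608]
tool_rot: [-2.818, 1.569, 0.599]
ft_force: [-0.7, 0.1, -0.3]
opening: -0.001
```

```bash
python3 - <<'E'
from h import *
t=np.array([.5601,-.1731]);th=np.radians(15.83);x=np.array([np.cos(th),np.sin(th)])
go([*(t-.067*x),.023],th-np.pi/2)
E
```

```text
tool [ 0.4943 -0.1914  0.1608] jawyaw -74.22 tilt [0.0012 0.0008]
shift now-axes cm [13.778  0.037 -0.114] final-axes [13.778  0.03  -0.133] rotvec [-0.0009 -0.0014  0.0005]
F [-0.74  0.08 -0.32] M [ 0.01  0.01 -0.01] open -0.001 t 11.5 j [-0.42 -0.18  1.84  0.    1.48  0.88]
```

play_rows(commands="4 0.03 0 0 0 0;4 0 0 0 0 0;3 0 0 0 0 0;1.5 0 0 0 0 0;0.8 0 0 0 0 0;0 0 0 0 0 0;0 0 0 0 0 0")

```text
clock: 12.2
tool_pos: [0.4958, -0.1919, 0.0299]
tool_rot: [2.805, 1.567, -0.061]
ft_force: [0.5, -0.4, -0.3]
opening: 0.003
```

```bash
python3 - <<'E'
from h import *
t=np.array([.5601,-.1731]);th=np.radians(15.83);x=np.array([np.cos(th),np.sin(th)])
go([*(t-.067*x),.023],th-np.pi/2)
im,m=shot('wrist','w8'); im,m=shot('side','s8')
E
```

```text
tool [ 0.4958 -0.1919  0.0299] jawyaw -74.19 tilt [ 0.0034 -0.0002]
shift now-axes cm [ 0.688 -0.054  0.002] final-axes [ 0.688 -0.053 -0.   ] rotvec [-0.0003 -0.0032 -0.0011]
F [ 0.54 -0.36 -0.28] M [-0.03 -0.    0.02] open 0.003 t 12.2 j [-0.42 -0.07  1.97  0.    1.24  0.88]
```

View pics/w8.png

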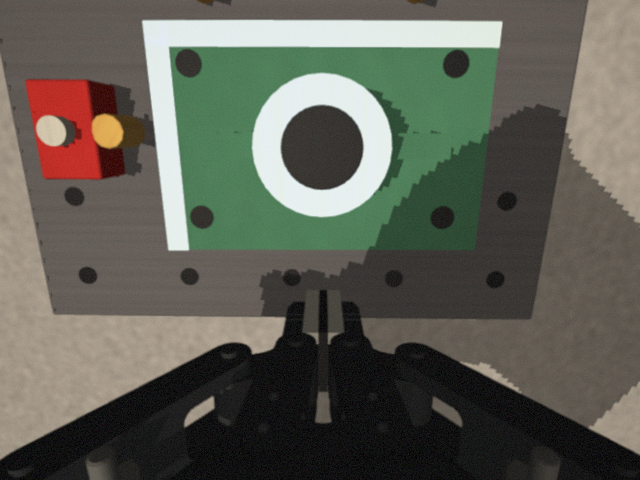

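View pics/s8.png

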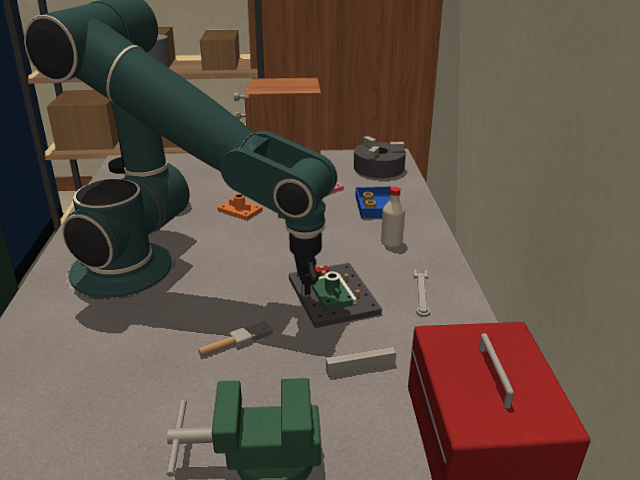

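play_rows(commands="0.4 -0.05 0 0 -0.003 -0.001;0.25 0 0 0 0 0;0 0 0 0 0 0;0 0 -0.5 0 0 0;0 0 -0.4 0 0 0;0 0 0 0 0 0;0 0 0 0 0 0")

```text
clock: 13.0
tool_pos: [0.5037, -0.1886, 0.022]
tool_rot: [-0.689, 1.569, 2.728]
ft_force: [0.0, -0.2, -0.1]
opening: 0.003
```

play_rows(commands="0 0 -0.2 0 0 0;0 0 0 0 0 0")

```text
clock: 13.2
tool_pos: [0.5056, -0.1881, 0.0221]
tool_rot: [-0.738, 1.57, 2.679]
ft_force: [0.7, 1.0, 0.9]
opening: 0.001
```

play_rows(commands="0 0 -0.2 0 0 0;0 0 0 0 0 0")

```text
clock: 13.4
tool_pos: [0.5075, -0.1876, 0.0221]
tool_rot: [-0.745, 1.57, 2.673]
ft_force: [1.0, 0.1, -0.7]
opening: -0.0
```

play_rows(commands="0 0 -0.1 0 0 0;0 0 0 0 0 0")

```text
clock: 13.6
tool_pos: [0.5084, -0.1873, 0.0221]
tool_rot: [-0.729, 1.569, 2.689]
ft_force: [0.8, 0.5, 0.4]
opening: 0.0
```

play_rows(commands="0 0 -0.1 0 0 0;0 0 0 0 0 0")

```text
clock: 13.8
tool_pos: [0.5094, -0.1871, 0.0221]
tool_rot: [-0.724, 1.569, 2.693]
ft_force: [-0.6, 0.1, -0.7]
opening: 0.002
```

play_rows(commands="0 0 -0.1 0 0 0;0 0 -0.1 0 0 0;0 0 0 0 0 0")

```text
clock: 14.1
tool_pos: [0.5113, -0.1865, 0.0221]
tool_rot: [-0.666, 1.569, 2.752]
ft_force: [0.5, -0.5, 0.5]
opening: 0.003
```

play_rows(commands="0 0 -0.1 0 0 0;0 0 -0.1 0 0 0;0 0 0 0 0 0")

```text
clock: 14.4
tool_pos: [0.5132, -0.186, 0.022]
tool_rot: [-0.659, 1.569, 2.758]
ft_force: [-2.0, -0.1, 1.4]
opening: 0.001
```

play_rows(commands="0 0 -0.1 0 0 0;0 0 -0.1 0 0 0;0 0 0 0 0 0")

```text
clock: 14.7
tool_pos: [0.5152, -0.1854, 0.0221]
tool_rot: [-0.799, 1.57, 2.618]
ft_force: [-2.2, 0.1, 1.1]
opening: -0.006
```

play_rows(commands="0 0 -0.1 0 0 0;0 0 -0.1 0 0 0;0 0 0 0 0 0")

```text
clock: 15.0
tool_pos: [0.5172, -0.1848, 0.022]
tool_rot: [-0.809, 1.57, 2.608]
ft_force: [-1.6, -0.1, 0.8]
opening: 0.0
```

play_rows(commands="0 0 -0.1 0 0 0;0 0 0 0 0 0")

```text
clock: 15.2
tool_pos: [0.5181, -0.1846, 0.022]
tool_rot: [-0.781, 1.57, 2.637]
ft_force: [-2.1, -1.0, 0.9]
opening: -0.001
```

play_rows(commands="0 0 -0.1 0 0 0;0 0 0 0 0 0")

```text
clock: 15.4
tool_pos: [0.5191, -0.1843, 0.0221]
tool_rot: [-0.756, 1.57, 2.662]
ft_force: [-1.3, -0.9, 1.7]
opening: 0.004
```

```bash
python3 - <<'E'
from h import *
im,m=shot('wrist','w9'); np.save('w9.npy',m,allow_pickle=True); go([.56,-.17,.022],np.radians(-74.2))
E
```

```text
tool [ 0.5191 -0.1843  0.0221] jawyaw -74.2 tilt [-0.001   0.0006]
shift now-axes cm [ 3.000e-03 -2.630e-01 -4.329e+00] final-axes [ 0.007 -0.263 -4.329] rotvec [0.0001 0.0008 0.0008]
F [-1.58 -1.07 -0.52] M [-0.06  0.26 -0.08] open -0.003 t 15.45 j [-0.39 -0.01  1.93  0.    1.23  0.91]
```

View pics/w9.png

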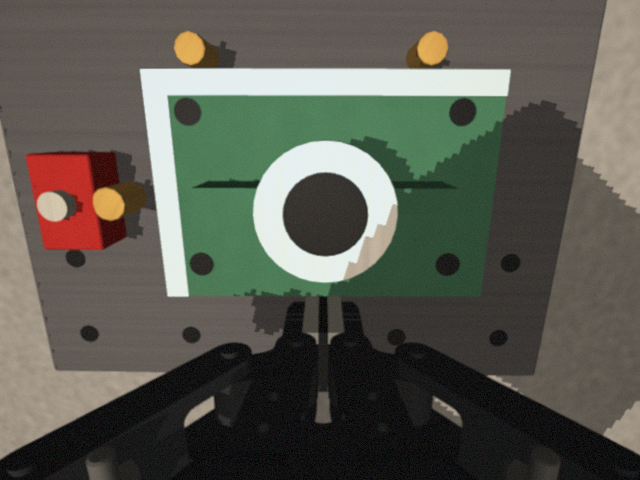

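play_rows(commands="0 0 -0.1 0 0 0;0 0 0 0 0 0")

```text
clock: 15.65
tool_pos: [0.5198, -0.1841, 0.022]
tool_rot: [-0.531, 1.569, 2.886]
ft_force: [-3.6, -1.3, 1.6]
opening: 0.002
```

play_rows(commands="0 0 -0.05 0 0 0;0 0 0 0 0 0")

```text
clock: 15.85
tool_pos: [0.5199, -0.1841, 0.022]
tool_rot: [-0.402, 1.568, 3.015]
ft_force: [-9.5, -2.5, 3.9]
opening: 0.002
```

play_rows(commands="0 0 -0.05 0 0 0;0 0 0 0 0 0")

```text
clock: 16.05
tool_pos: [0.52, -0.1841, 0.022]
tool_rot: [-0.32, 1.567, 3.097]
ft_force: [-12.8, -4.1, 6.6]
opening: 0.003
```

play_rows(commands="0 0 -0.05 0 0 0;0 0 0 0 0 0")

```text
clock: 16.25
tool_pos: [0.52, -0.1841, 0.022]
tool_rot: [-0.28, 1.566, 3.137]
ft_force: [-17.9, -4.5, 9.2]
opening: 0.0
```

play_rows(commands="0 0 0.03 0 0 0;0 0 0 0 0 0;0 0 0 0 0 0")

```text
clock: 16.55
tool_pos: [0.52, -0.1841, 0.022]
tool_rot: [-0.3, 1.567, 3.117]
ft_force: [-14.9, -4.1, 7.4]
opening: 0.002
```

play_rows(commands="0 0 0 0 0 0;0 0 0 0 0 0;0 0 0 0 0 0")

```text
clock: 16.85
tool_pos: [0.52, -0.1841, 0.022]
tool_rot: [-0.306, 1.567, 3.112]
ft_force: [-13.8, -3.5, 7.4]
opening: -0.002
```

```bash
python3 - <<'E'
from h import *
im,m=shot('wrist','w10'); np.save('w10.npy',m,allow_pickle=True); go([.56,-.17,.022],np.radians(-74.2))
E
```

```text
tool [ 0.52   -0.1841  0.022 ] jawyaw -74.2 tilt [-0.0037  0.0001]
shift now-axes cm [-0.013 -0.269 -4.229] final-axes [ 2.000e-03 -2.690e-01 -4.229e+00] rotvec [-0.0001  0.0035  0.0011]
F [-14.57  -4.74   7.25] M [-0.58  2.36 -0.04] open 0.001 t 16.9 j [-0.39 -0.01  1.92 -0.    1.23  0.91]
```

View pics/w10.png

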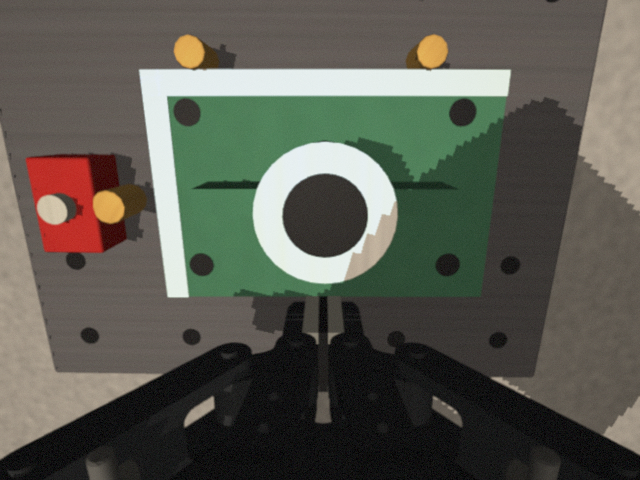

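play_rows(commands="0 0 0.1 0 0 0;0 0 0.5 0 0 0;0 0 2 0 0 0;-4 0 0 0 0 0;-5 0 0 0 0 0;-3 0 0 0 0 0;0 0 0 0 0 0;0 0 0 0 0 0")

```text
clock: 17.7
tool_pos: [0.4963, -0.1909, 0.1423]
tool_rot: [-2.508, 1.57, 0.909]
ft_force: [-1.0, -0.6, -0.1]
opening: -0.001
```

```bash
python3 - <<'E'
from h import *
im,m=shot('wrist','w11'); np.save('w11.npy',m,allow_pickle=True); go([.56,-.17,.15],np.radians(15.6))
E
```

```text
tool [ 0.4959 -0.1907  0.1412] jawyaw -74.2 tilt [-0.0016  0.001 ]
shift now-axes cm [-0.887 -0.252 -6.731] final-axes [-0.879  6.731 -0.275] rotvec [-1.5672e+00 -1.0000e-04  2.1000e-03]
F [-0.13  0.83 -1.17] M [ 0.04  0.02 -0.02] open 0.001 t 17.75 j [-0.42 -0.16  1.86  0.    1.44  0.88]
```

View pics/w11.png

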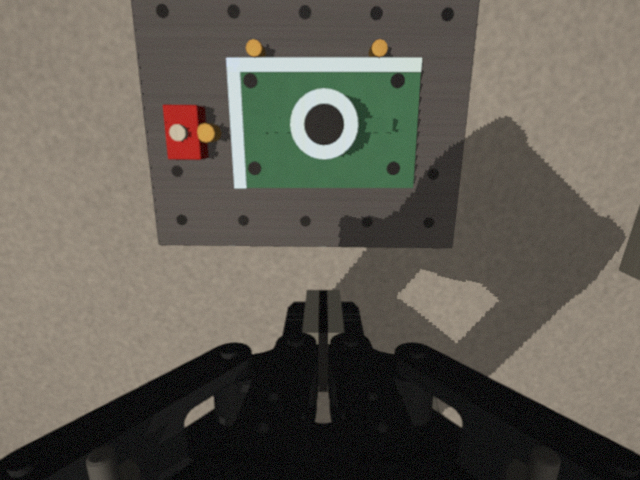

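```bash
cat > meas.py <<'E'
from h import *
def meas(m,corners,d):
    c=w(m,corners,.032)
    t,th,e=fit([(.04,.06),(.04,-.06),(-.04,-.06),(-.04,.06)],c); print('bracket',t,np.degrees(th),np.round(e*1e3,1).tolist())
    d=w(m,d,.036)[:,:2]
    x=np.array([np.cos(th),np.sin(th)]);y=np.array([-x[1],x[0]])
    print('dowel b,a,nose in bracket frame mm', np.round(np.c_[(d-t)@x,(d-t)@y]*1e3,1).tolist())
    return t,th,x,y
E
python3 - <<'E'
from meas import *
import cv2
m=np.load('w11.npy',allow_pickle=True).item()
t,th,x,y=meas(m,[(226,57.5),(422,57.5),(414.5,188.5),(234,188.5)],[(254,47.5),(380,47.5),(206,132.5)])
p=t-(.06+.0145+.012)*y-.003*x
print('target',p); go([*p,.1412],th)
E
python3 - <<'E'
import cv2
a=cv2.imread('pics/w11.png')
cv2.imwrite('pics/c11.png',cv2.resize(a[30:200,160:430],None,fx=2.9,fy=2.9,interpolation=cv2.INTER_CUBIC))
E
```

```text
bracket [ 0.56816428 -0.17060159] 15.86910721416901 [[-0.4, -0.7], [-0.6, 0.3], [0.2, 1.2], [0.7, -0.8]]
dowel b,a,nose in bracket frame mm [[45.4, 42.3], [45.3, -33.7], [-4.0, 75.6]]
target [ 0.58893123 -0.2546253 ]
tool [ 0.4959 -0.1907  0.1412] jawyaw -74.2 tilt [-0.0016  0.001 ]
shift now-axes cm [-0.02   8.68  -7.211] final-axes [1.000e-03 7.201e+00 8.688e+00] rotvec [-1.5719e+00 -1.0000e-04  2.1000e-03]
F [-0.13  0.83 -1.17] M [ 0.04  0.02 -0.02] open 0.001 t 17.75 j [-0.42 -0.16  1.86  0.    1.44  0.88]
```

View pics/c11.png

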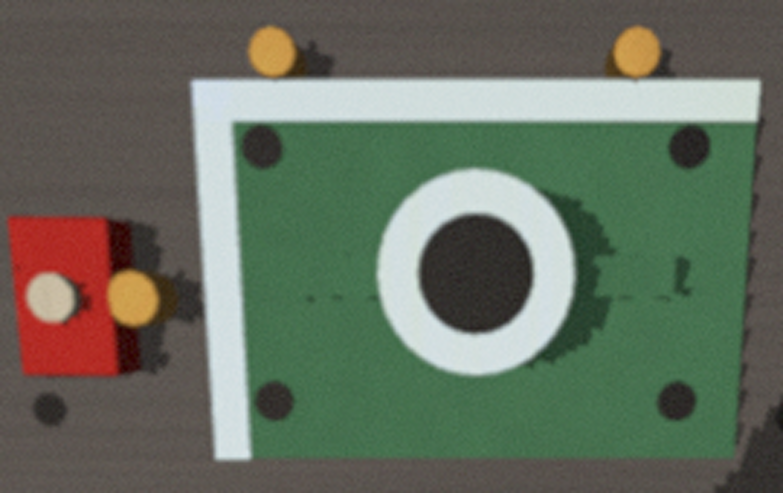

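play_rows(commands="0 4.4 -3.6 0 0 0;0 4.35 -3.7 0 0 0;0 0 0 -0.143 0 0;0 0 0 -0.143 0 0;0 0 0 -0.143 0 0;0 0 0 -0.143 0 0;0 0 0 -0.143 0 0;0 0 0 -0.143 0 0")

```text
clock: 18.55
tool_pos: [0.5782, -0.247, 0.1398]
tool_rot: [-1.613, 1.567, 2.668]
ft_force: [0.2, 0.0, 1.1]
opening: -0.003
```

play_rows(commands="0 0 0 -0.143 0 0;0 0 0 -0.143 0 0;0 0 0 -0.143 0 0;0 0 0 -0.143 0 0;0 0 0 -0.141 0 0;0 0 0 0 0 0;0 0 0 0 0 0")

```text
clock: 19.25
tool_pos: [0.5784, -0.2472, 0.1407]
tool_rot: [-2.312, 1.568, 2.672]
ft_force: [0.2, 0.5, 1.4]
opening: 0.001
```

```bash
python3 - <<'E'
from meas import *
t=np.array([0.56816,-0.1706]);th=np.radians(15.82);x=np.array([np.cos(th),np.sin(th)]);y=np.array([-x[1],x[0]])
go([*(t-.0865*y-.002*x),.023],th)
im,m=shot('wrist','w12')
E
```

```text
tool [ 0.5784 -0.2472  0.1407] jawyaw 15.57 tilt [-0.0027  0.0013]
shift now-axes cm [11.763  0.933  1.026] final-axes [11.767  0.903  1.006] rotvec [-0.0044 -0.002   0.0022]
F [0.21 0.54 1.42] M [ 0.04  0.02 -0.04] open 0.001 t 19.25 j [-0.44  0.06  1.65  0.    1.44 -0.72]
```

View pics/w12.png

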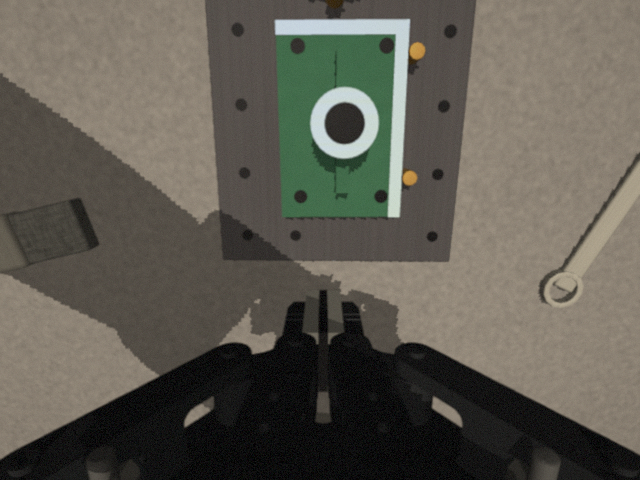

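play_rows(commands="0 0.9 0.4 -0.004 -0.002 0.002;4 0 0 0 0 0;4 0 0 0 0 0;2.5 0 0 0 0 0;0.8 0 0 0 0 0;0 0 0 0 0 0;0 0 0 0 0 0")

```text
clock: 20.0
tool_pos: [0.5895, -0.2492, 0.0305]
tool_rot: [0.798, 1.567, -0.493]
ft_force: [0.2, -0.2, 0.1]
opening: 0.0
```

```bash
python3 - <<'E'
from meas import *
t=np.array([0.56816,-0.1706]);th=np.radians(15.82);x=np.array([np.cos(th),np.sin(th)]);y=np.array([-x[1],x[0]])
go([*(t-.0695*y-.002*x),.0225],th)
im,m=shot('wrist','w13')
E
```

```text
tool [ 0.5895 -0.2492  0.0305] jawyaw 16.02 tilt [ 0.0029 -0.0016]
shift now-axes cm [ 0.799 -0.112 -1.193] final-axes [ 0.802 -0.114 -1.191] rotvec [ 0.0034  0.0023 -0.0024]
F [ 0.21 -0.19  0.1 ] M [ 0.02  0.04 -0.03] open 0.0 t 20.0 j [-0.44  0.16  1.73 -0.    1.25 -0.72]
```

View pics/w13.png

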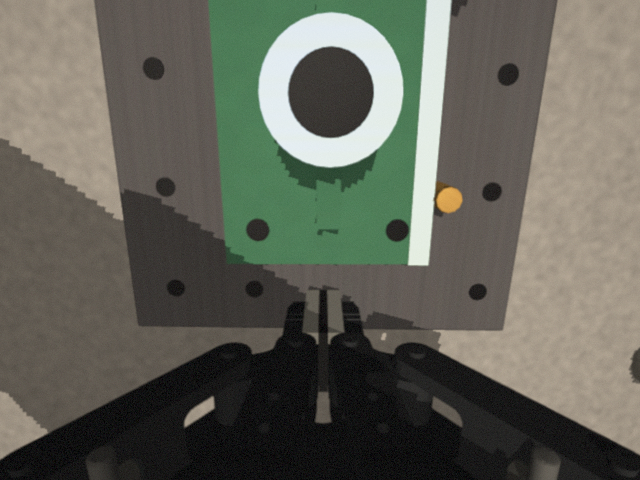

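play_rows(commands="0.5 -0.07 0 0.003 0.002 -0.002;0.3 0 0 0 0 0;0 0 0 0 0 0;0 0 -0.3 0 0 0;0 0 -0.3 0 0 0;0 0 0 0 0 0;0 0 0 0 0 0")

```text
clock: 20.75
tool_pos: [0.5864, -0.2431, 0.0211]
tool_rot: [-2.284, 1.57, 2.706]
ft_force: [-0.8, -0.3, 0.2]
opening: 0.003
```

```bash
python3 - <<'E'
from meas import *
t=np.array([0.56816,-0.1706]);th=np.radians(15.82);x=np.array([np.cos(th),np.sin(th)]);y=np.array([-x[1],x[0]])
go([*(t-.0695*y-.002*x),.0225],th)
E
```

```text
tool [ 0.5864 -0.2431  0.0211] jawyaw 15.88 tilt [-0.001   0.0005]
shift now-axes cm [-0.141  0.026 -0.524] final-axes [-0.141  0.025 -0.524] rotvec [ 0.0011 -0.0007  0.0008]
F [-0.77 -0.29  0.23] M [0.02 0.01 0.01] open 0.003 t 20.75 j [-0.43  0.16  1.74  0.    1.24 -0.71]
```

play_rows(commands="-0.1 0 -0.2 0 0 0;0 0 -0.2 0 0 0;0 0 0 0 0 0")

```text
clock: 21.05
tool_pos: [0.5853, -0.2393, 0.0221]
tool_rot: [-2.23, 1.57, 2.759]
ft_force: [0.1, -0.2, 0.2]
opening: -0.0
```

play_rows(commands="0 0 -0.1 0 0 0;0 0 -0.1 0 0 0;0 0 0 0 0 0")

```text
clock: 21.35
tool_pos: [0.5847, -0.2375, 0.0221]
tool_rot: [-2.18, 1.57, 2.809]
ft_force: [-0.3, -2.6, 1.2]
opening: 0.0
```

play_rows(commands="0 0 -0.1 0 0 0;0 0 -0.1 0 0 0;0 0 0 0 0 0")

```text
clock: 21.65
tool_pos: [0.5842, -0.2355, 0.022]
tool_rot: [-2.271, 1.57, 2.718]
ft_force: [0.1, -3.0, 2.1]
opening: -0.003
```

play_rows(commands="0 0 -0.1 0 0 0;0 0 -0.1 0 0 0;0 0 0 0 0 0")

```text
clock: 21.95
tool_pos: [0.5836, -0.2336, 0.022]
tool_rot: [-2.283, 1.57, 2.706]
ft_force: [0.8, -2.4, 2.0]
opening: -0.001
```

```bash
python3 - <<'E'
from h import *
im,m=shot('wrist','w14')
E
```

```text
(no output)
```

View pics/w14.png

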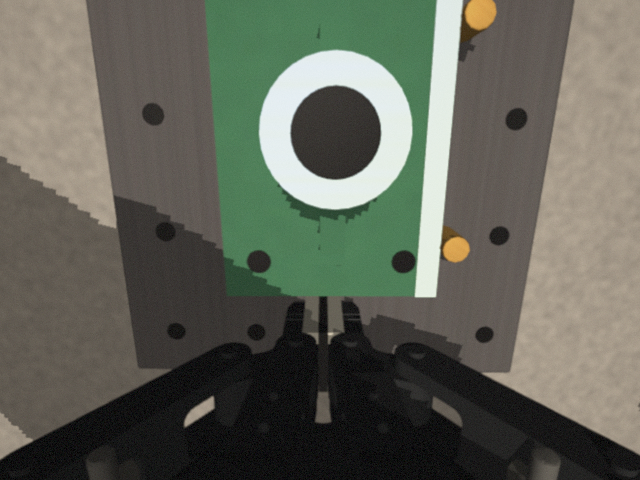

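play_rows(commands="0 0 -0.1 0 0 0;0 0 -0.1 0 0 0;0 0 0 0 0 0")

```text
clock: 22.3
tool_pos: [0.583, -0.2316, 0.022]
tool_rot: [-2.304, 1.57, 2.686]
ft_force: [1.1, -3.5, 2.9]
opening: -0.001
```

play_rows(commands="0 0 -0.1 0 0 0;0 0 0 0 0 0")

```text
clock: 22.5
tool_pos: [0.5828, -0.2307, 0.022]
tool_rot: [-2.297, 1.57, 2.692]
ft_force: [1.8, -3.6, 3.3]
opening: 0.002
```

play_rows(commands="0 0 -0.05 0 0 0;0 0 0 0 0 0")

```text
clock: 22.7
tool_pos: [0.5827, -0.2305, 0.022]
tool_rot: [-1.948, 1.57, 3.041]
ft_force: [1.9, -6.2, 1.5]
opening: 0.004
```

play_rows(commands="0 0 -0.05 0 0 0;0 0 0 0 0 0")

```text
clock: 22.9
tool_pos: [0.5826, -0.2304, 0.022]
tool_rot: [-1.074, 1.57, -2.368]
ft_force: [2.2, -8.3, 1.7]
opening: 0.002
```

play_rows(commands="0 0 -0.05 0 0 0;0 0 0 0 0 0")

```text
clock: 23.1
tool_pos: [0.5826, -0.2303, 0.022]
tool_rot: [-0.437, 1.569, -1.731]
ft_force: [3.7, -12.3, -1.8]
opening: -0.001
```

play_rows(commands="0 0 -0.05 0 0 0;0 0 0 0 0 0")

```text
clock: 23.3
tool_pos: [0.5826, -0.2302, 0.0222]
tool_rot: [-0.222, 1.569, -1.516]
ft_force: [4.5, -16.2, -2.7]
opening: -0.0
```

play_rows(commands="0 0 0.02 0 0 0;0 0 0 0 0 0;0 0 0 0 0 0;0 0 0 0 0 0;0 0 0 0 0 0")

```text
clock: 23.8
tool_pos: [0.5825, -0.2302, 0.0221]
tool_rot: [-0.345, 1.569, -1.639]
ft_force: [4.4, -14.1, -1.6]
opening: -0.002
```

play_rows(commands="0 0 0.1 0 0 0;0 0 0.5 0 0 0;0 0 2 0 0 0;-4 0 0 0 0 0;-5 0 0 0 0 0;-3 0 0 0 0 0;0 0 0 0 0 0;0 0 0 0 0 0")

```text
clock: 24.6
tool_pos: [0.5897, -0.2548, 0.1419]
tool_rot: [-2.458, 1.57, 2.531]
ft_force: [-0.3, -0.5, -0.6]
opening: -0.004
```

```bash
python3 - <<'E'
from h import *
im,m=shot('wrist','w15'); np.save('w15.npy',m,allow_pickle=True); go([.56,-.17,.15],np.radians(15.6))
import cv2
a=im[:,:,::-1]
cv2.imwrite('pics/c15.png',cv2.resize(a[0:230,230:450],None,fx=2.6,fy=2.6,interpolation=cv2.INTER_CUBIC))
E
```

```text
tool [ 0.5892 -0.2545  0.1407] jawyaw 15.86 tilt [-0.0025  0.0013]
shift now-axes cm [-0.911 -0.506 -8.93 ] final-axes [-0.929 -0.544 -8.925] rotvec [ 0.0045 -0.0019  0.0021]
F [-0.47  0.15 -0.52] M [-0.   -0.01 -0.01] open 0.004 t 24.65 j [-0.45  0.08  1.62  0.    1.44 -0.72]
```

View pics/c15.png

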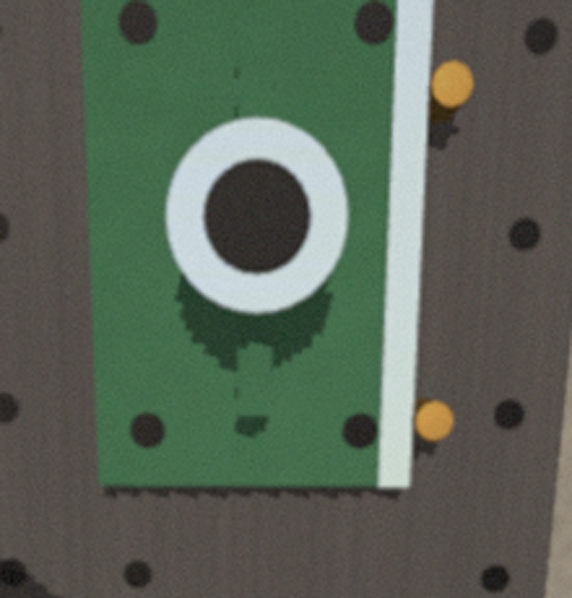

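play_rows(commands="0 0 -2.5 0 0 0;0 0 -2.5 0 0 0;0 0 0 0 0 0;0 0 0 0 0 0;0 0 0 0 0 0")

```text
clock: 25.15
tool_pos: [0.5758, -0.2065, 0.141]
tool_rot: [-2.224, 1.568, 2.765]
ft_force: [-1.2, -0.1, 0.1]
opening: -0.001
```

```bash
python3 - <<'E'
from h import *
im,m=shot('wrist','w16'); np.save('w16.npy',m,allow_pickle=True)
import cv2
a=im[:,:,::-1]
cv2.imwrite('pics/c16.png',cv2.resize(a[40:300,230:450],None,fx=2.3,fy=2.3,interpolation=cv2.INTER_CUBIC))
E
```

```text
(no output)
```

View pics/c16.png

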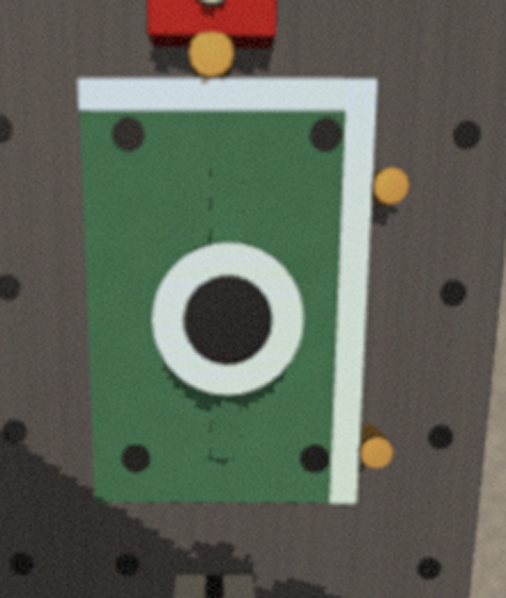

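```bash
python3 - <<'E'
from meas import *
m=np.load('w16.npy',allow_pickle=True).item()
C=lambda q:crop(q,230,40,2.3)
t,th,x,y=meas(m,C([(377,79),(357,503.5),(95,502),(78,79)])[[3,0,1,2]][[1,2,3,0]],C([(391,186),(377,453),(212,54)]))
# edge gaps
e=w(m,C([(377,79),(357,503.5),(78,79)]),.032)[:,:2]; d=w(m,C([(391,186),(377,453),(212,54)]),.036)[:,:2]
n=(e[0]-e[1])/np.linalg.norm(e[0]-e[1]); nx=np.array([n[1],-n[0]])
print('axis-to-edge',(d[:2]-e[0])@nx*1e3, 'yaw long edge',np.degrees(np.arctan2(-n[0],n[1])),'dowel line',np.degrees(np.arctan2(-(d[0]-d[1])[0],(d[0]-d[1])[1])))
n2=(e[0]-e[2])/np.linalg.norm(e[0]-e[2]); ny=np.array([-n2[1],n2[0]]); print('nose axis-to-edge',(d[2]-e[0])@ny*1e3, np.degrees(np.arctan2(n2[1],n2[0])))
E
```

```text
bracket [ 0.56595035 -0.160919  ] 15.841917403526022 [[-0.2, -0.5], [-0.6, 0.4], [0.3, 0.3], [0.5, -0.2]]
dowel b,a,nose in bracket frame mm [[44.9, 32.7], [45.0, -43.3], [-4.2, 65.9]]
axis-to-edge [4.51307694 4.55772407] yaw long edge 15.908901385012193 dowel line 15.942573498575761
nose axis-to-edge 5.522784642266699 15.862828690448065
```

play_rows(commands="0 3 1.5 0 0 0;0 3 1 0 0 0;2 0 0 0 0 0;2 0 0 0 0 0;0 0 0 0 0 0;0 0 0 0 0 0")

```text
clock: 25.8
tool_pos: [0.6403, -0.214, 0.1019]
tool_rot: [-2.249, 1.569, 2.74]
ft_force: [0.0, 0.5, 0.8]
opening: 0.001
```

```bash
python3 - <<'E'
from h import *
im,m=shot('wrist','w17'); np.save('w17.npy',m,allow_pickle=True)
E
```

```text
(no output)
```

View pics/w17.png

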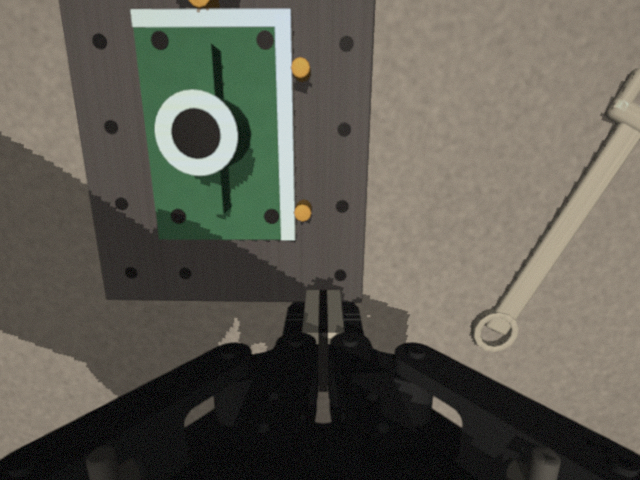

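```bash
python3 - <<'E'
import cv2,numpy as np
a=cv2.imread('pics/w17.png')
r=lambda s:cv2.resize(s,None,fx=9,fy=9,interpolation=cv2.INTER_CUBIC)
cv2.imwrite('pics/c17.png',np.hstack([r(a[45:100,275:320]),r(a[190:245,275:320])]))
E
```

```text
(no output)
```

View pics/c17.png

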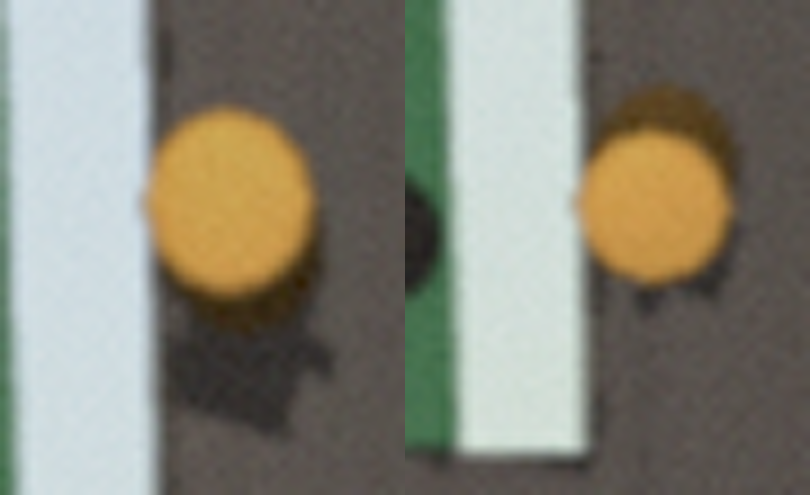

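play_rows(commands="-3 0 1 0 0 0;-4 0 2 0 0 0;-4 0 2 0 0 0;0 0 0 0 0 0;0 0 0 0 0 0")

```text
clock: 26.35
tool_pos: [0.6545, -0.2624, 0.214]
tool_rot: [0.917, 1.569, -0.378]
ft_force: [-0.1, -0.7, -0.9]
opening: 0.001
```

```bash
python3 - <<'E'
from h import *
import cv2
im,m=shot('side','s18')
cv2.imwrite('pics/c18.png',cv2.resize(im[170:380,190:450,::-1],None,fx=3,fy=2.85,interpolation=cv2.INTER_CUBIC)[:600])
E
```

```text
(no output)
```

View pics/c18.png

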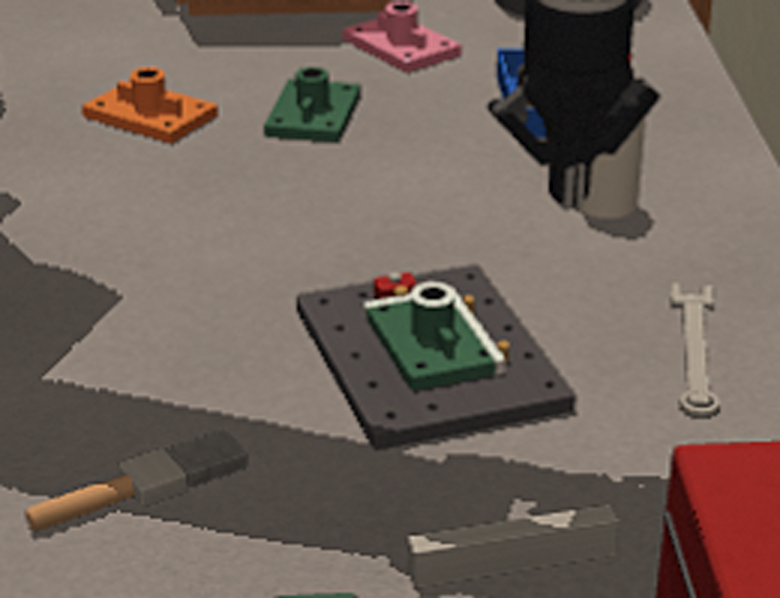

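The side view shows the bracket lying flat on the plate against both dowels and the end stop. The bystanders in this view are where they were, and the arm is clear.

```bash
python3 -c "
from workcell import bot
print(bot.close_job())"
```

```text
the job is handed in; nothing more can be done
None
```

The bracket with the bright edges is on the plate, seated first against both dowels and then against the end stop. The job was handed in at about 26 s.

- **Picking:** I gripped the green casting with the two bright edges (top view pixel 256,223) by its boss. The raw casting at (194,286) was left alone. I set the bracket down about 9 mm short of the dowels and 10 mm short of the stop.
- **Dowels first:** I pushed low on the middle of the opposite long edge. It slid at about 2 N, then the force rose sharply at contact. The push briefly reached 18.5 N, above the 15 N asked but under the dowels' 20 N limit. I eased it to about 15 N and held it.
- **Then the end stop:** I slid it along the dowels at about 3–4 N until it met the stop. That push peaked at 16.8 N and was held at about 15 N before I backed off.

**Last checks:**
- The wrist picture put the two dowel axes 44.9 and 45.0 mm from the bracket's centre and the nose axis 65.9 mm from it; touching is 45 and 66.
- The long edge was parallel to the dowel line to within about 0.1°.
- Close-ups showed both dowels right against the edge, the side view showed the bracket flat, and none of the other things in view looked moved.
- A gap of a few tenths of a millimetre could not be ruled out from the pictures.
- While I held the dowel push, the force sensor also showed about 7 N of vertical force. The finger may have borne down slightly during that push.

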